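# Seat a stone slab on its stop screw and lock it with the over-centre clamp

## Robot

A 7-joint arm with a two-finger parallel gripper is mounted at the origin on the work surface. World frame = base frame: x ahead of the robot, y to its left, z up, the work surface at z = 0. Lengths are in m, angles in rad, forces in N, time in s.
With the tool pointing down it reaches from about 0.425 to 0.825 m from the base axis. Payload 3.6 kg.
Tool frame: the origin (TCP) lies at the very end of the fingers, on their centre line; the grasp point (between the pads) lies 19 mm behind it; z points along the fingers, y is the direction in which the jaws open and shut (so a half turn about z gives the same grasp; the last joint's range is limited). The gripper opens to 93 mm and grips with 3 to 60 N. Pads are 15 mm wide; open, the fingers measure 128 mm over their backs; the gripper's body (75 mm by 188 mm) begins 65 mm behind the grasp point.
Start: joints at [-1.304, 0.615, -0.013, 1.423, 0.008, 1.103, -0.04], TCP at [0.188, 0.622, 0.219] pointing down, gripper open.
Joint ranges: [-3.12, 3.12], [-0.3, 2.06], [-1.34, 1.32], [0.26, 2.42], [-1.36, 4.5], [0.01, 1.98], [-2.84, 2.84]. Speed limits (rad/s): [2.79, 2.79, 3.14, 3.14, 3.14, 3.14, 3.14].

## Interface

Orientations are given as a unit quaternion [x, y, z, w].
In Python, from rig import robot gives the robot as it stands.
- The arm moves only by the shell command python3 -m jog 'ROWS'. ROWS is JSON, one flat list of numbers, 7 for each row, row after row: the shift along the tool's x, y, z in mm, then the turn, a rotation vector about the tool's x, y, z in degrees, then the finger opening in mm, from 0 to 93. In form: [x, y, z, wx, wy, wz, grip, x, y, z, wx, wy, wz, grip, ...]. A call has 1 to 12 rows; each row shifts and turns the pose as measured when the row begins, along the tool's axes as they then stand; what a row does not reach is not made up. A row lasts 1/12 s, in which the tool goes at most 41.7 mm and 7.16 degrees, less where a joint would pass 70% of its speed; a pose out of reach is approached as far as the arm can. A call with a gripper value outside its range is refused whole. The fingers move at their own pace and stop on an object; the grip force is fixed at half the most. Time passes only in rows, so rows that do not move let the fingers close. It gives the time, the measured TCP pose, the force and the opening at its end, in the units of the state.
- robot.sense(): the state, without advancing time (a new reading comes with each control period).
- robot.get_image(name): name is "side" or "top"; returns a dict with "img" (384x512x3 uint8, red, green, blue), "z_map" (384x512 float32, m along the optical axis (not along the pixel's ray), 0 where there is no reading), "mtx" (3x3 intrinsics, pixels), "pose" (4x4, takes a point from camera to world coordinates). Camera axes: x right, y down, z forward; pixel columns grow to the right and rows downward; lengths in m; the calibration is good to about 2 mm. A picture is of the moment at which its call begins.
- robot.hand_in(): hands the job in, once; it reports no verdict.
The state is a dict: "time_s": time; "joint_positions": joint angles; "qd": joint speeds; "joint_torque": joint torques, N m; "ee_pos": TCP position; "tool_rot": TCP orientation; "contact_force": force on the tool from outside, world axes, zero at the start; "torque": the same for the moment, N m; "opening": finger opening in m.
Only numpy, scipy, OpenCV 4.12 (cv2) and the standard library are available. Lean on these libraries where they do the work, as an engineer would, in place of code of your own. Each camera call takes 0.05 s, during which the arm holds its last target. There are 200 camera calls.

## Task

Get the stone slab ready for sawing: push it along the bed of the holding fixture until it bears solidly on the stop screw, press it there for half a second with about 10 N (never over 15 N: the stone chips), then throw the clamp's handle over centre with a fingertip push, with no more than 25 N, so that the rubber foot snaps down and locks the slab where it touches the screw. Where the screw is set is not known, so feel for it. Leave the loose things around alone.

Things in the scene. Friction and masses are not known exactly. Their poses are not given: they have to be found in the camera images.
- fixture: Holding fixture fixed to the bench: aluminium plate 120 mm (x) by 330 mm (y -175 to +155), 12 thick; origin at its underside, y along the bed to the clamp, z up. Polished bed (top z = 12) along y at x = 0 between rails 8 mm high, inner faces x = +-26.5, y -165 to 55. Two blue cheeks (x = +-28 outside, y 82 to 128, up to z 117) carry the clamp.
- end_block: Dark steel block 44 x 40 mm, top z = 57, between the cheeks; origin and axes are the fixture's; face to the bed at y = 80. From it a stop screw (18 mm head) points to -y at x = 0, z = 22, tipped by an 8 mm sprung brass pin that gives 2 mm (2 N), then is solid. The free pin's tip is set anywhere from y = 42 to 72; this is not measured and does not shift.
- slab_center (a point): Centre of the loose grey-white stone slab, 50 (x) by 110 (y) by 20 mm, 0.2 to 0.4 kg, lying flat on the bed between the rails, long side along the bed, 32 to 92 mm short of the screw's tip. Slides along y with a drag of 1 to 2 N. Push on its end face away from the clamp (55 mm from its centre).
- clamp (a joint): Clamp angle, rad: 0 = open (handle leaning 22 deg to the fixture's +y, foot raised); grows as the handle is pushed to -y; over centre at 0.42, then it snaps by itself; about 1.1 = locked on the slab (handle leaning 41 deg to -y). Hinge along x at y = 100, z = 100 mm of the fixture. The spring resists with 0.6 N m at 0, falling to none at centre: 5 to 10 N at the handle.
- handle_end (a point): The free end of the clamp's black round handle (18 mm thick, its axis passing through the hinge, the end 106 mm from the hinge axis). Open, it stands about 198 mm above the bench, at the fixture's y = 139 mm.
- foot: The clamp's black rubber foot, a roll 16 mm thick, 26 mm long. Its reported origin is the hinge axis (fixture x 0, y 100, z 100 mm), not the foot. Open, it hangs at y = 17, 131 mm above the bench; locked, it presses on the slab at y = 35 and draws it onto the screw.
- handle: The black grip of the clamp's lever; its reported origin is the hinge axis (fixture x = 0, y = 100, z = 100 mm).
- slab: The same stone slab; its origin is the centre of its underside.
- offcut: Bystander: a stone offcut 45 x 60 x 22 mm on the bench near the fixture; origin at its underside's centre.
- drum_belt: Bystander: a dark sanding band, a ring 70 mm across and 30 mm high, on the bench; origin at its underside's centre.
- grit_jar: Bystander: a small clear jar, 52 mm across and 65 mm high; origin at its underside's centre.
- brush: Bystander: a hand brush lying on the bench at the robot's side of the fixture; origin at its underside.
- weight: Bystander: a steel cylinder 44 mm across and 30 mm high; origin at its underside's centre.
- mug: Bystander: a white cup 76 mm across and 85 mm high, to the side; origin at its underside's centre.
There are look-alikes about, which are no part of the job. Leave any brown or purple look-alike of the slab alone.

How it is judged:
By the outcome, as a careful person would: the job done as asked, in the order asked, and still so for the second after the job is handed in, with the robot touching nothing.
It also fails if it takes over 72 s, if anything falls off the work surface, if the arm or the gripper's body presses on something with over 40 N, if the wrist force passes 120 N, or if a joint passes its speed limit or range.

## Working session

There is one attempt and no reset: what is moved stays moved. The work goes in short steps, Python scripts to look and compute and a shell command to move; the robot and the scene stay as the last step left them, time stands still between calls to the robot, and variables do not carry over. Pictures are saved under pics/ and viewed, about 8 in all and at most 12, crops included, and the job is handed in when it is done.

```bash
mkdir -p pics
cat > h.py <<'E'
import numpy as np, cv2
from rig import robot
def snap(n,f):
    d=robot.get_image(n); cv2.imwrite('pics/'+f,cv2.cvtColor(d['img'],cv2.COLOR_RGB2BGR)); np.savez('pics/'+f[:-4],**d); return d
def pts(d):
    z=d['z_map'].astype(float); v,u=np.indices(z.shape); K=d['mtx']
    c=np.stack([(u-K[0,2])/K[0,0]*z,(v-K[1,2])/K[1,1]*z,z,np.ones_like(z)],-1)
    p=(c@np.array(d['pose']).T)[...,:3]; p[z==0]=np.nan; return p
E
python3 - <<'E'
from h import *
s=robot.sense(); print(s)
for n in('top','side'):
    d=snap(n,n+'0.png'); print(n,d['mtx'],d['pose'])
E
```

```text
{'time_s': 0.0, 'joint_positions': array([-1.30447971,  0.61590368, -0.01263056,  1.42488555,  0.00812565,
        1.10341227, -0.04043674]), 'qd': array([ 0.00123573, -0.00076528, -0.00110595,  0.00035587,  0.00042527,
       -0.00116557,  0.00109955]), 'joint_torque': array([ 4.50442058e-04, -4.58944452e+01,  2.09143348e-01, -1.65748072e+01,
       -6.10611099e-02,  2.02505855e-02,  2.09541699e-04]), 'ee_pos': array([0.18738454, 0.62157537, 0.21749567]), 'tool_rot': array([ 1.45859547e-01,  9.89304481e-01, -1.26894914e-03, -1.60957301e-04]), 'contact_force': array([0.13986519, 0.29473455, 0.66147685]), 'torque': array([ 0.02626002,  0.04135645, -0.04599534]), 'opening': 0.09326337033778445}
top [[440.08013755   0.         258.34896279]
 [  0.         440.08013755 190.98144887]
 [  0.           0.           1.        ]] [[-0.02044103 -0.98012448  0.19732759  0.30272314]
 [-0.99971846  0.02241603  0.00778011  0.06338816]
 [-0.01204878 -0.197113   -0.98030673  1.32613549]
 [ 0.          0.          0.          1.        ]]
side [[363.311569     0.         253.33885404]
 [  0.         363.311569   187.23440327]
 [  0.           0.           1.        ]] [[ 0.97181558 -0.16811271  0.16526525  0.36699962]
 [-0.23564497 -0.67258041  0.70150342 -0.58812532]
 [-0.00677748 -0.72067587 -0.69323903  0.79412694]
 [ 0.          0.          0.          1.        ]]
```

```bash
ls; ls pics
```

```text
h.py
pics
side0.npz
side0.png
top0.npz
top0.png
```

View pics/top0.png

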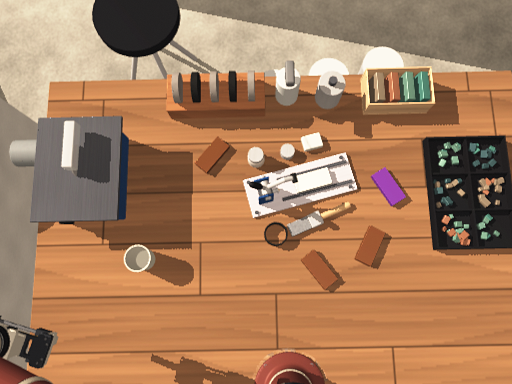

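View pics/side0.png

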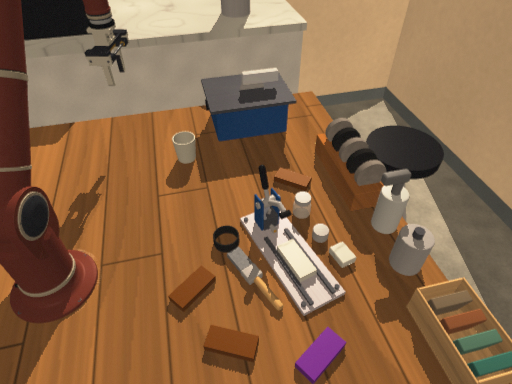

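Top view: the white plate runs from about (248,203) at the clamp end to (351,170), with the slab near (322,175). Side view: slab at (297,260), handle tip at (262,170), offcut and jars to its right, brush and belt to its left.

```bash
cat > m.py <<'E'
from h import *
import sys
d=dict(np.load('pics/top0.npz')); p=pts(d); im=d['img'].astype(int)
roi=np.zeros(p.shape[:2],bool); roi[140:225,235:365]=1
mx=im.max(2);mn=im.min(2)
m=(roi&(mx-mn<40)&(mn>120)).astype(np.uint8)
n,l,st,c=cv2.connectedComponentsWithStats(m); 
for i in range(1,n):
    if st[i,4]>40: print(i,st[i],np.nanmedian(p[l==i],0).round(4))
i=1+np.argmax(st[1:,4]); 
q=p[(l==i)]; 
print('z pct',np.nanpercentile(q[:,2],[5,25,50,75,95]))
# rect of plate via rays on plane z=.012
K=d['mtx'];P=d['pose']
def ray(u,v,z):
    r=P[:3,:3]@np.array([(u-K[0,2])/K[0,0],(v-K[1,2])/K[1,1],1]);return P[:3,3]+r*(z-P[2,3])/r[2]
cn=max(cv2.findContours((l==i).astype(np.uint8),cv2.RETR_EXTERNAL,cv2.CHAIN_APPROX_NONE)[0],key=len)[:,0]
w=np.array([ray(u,v,.012)[:2] for u,v in cn]).astype(np.float32)
r=cv2.minAreaRect(w); print(r); print(cv2.boxPoints(r))
# points higher
for lo,hi in((.026,.040),(.15,.25)):
    k=roi&(p[...,2]>lo)&(p[...,2]<hi); print(lo,k.sum(),np.nanmedian(p[k],0))
k=roi&(p[...,2]>.17); print(p[k].round(3)[:20])
E
python3 m.py
python3 - <<'E'
import cv2
a=cv2.imread('pics/top0.png')[135:225,230:370]; b=cv2.imread('pics/side0.png')[150:310,210:370]
import numpy as np
cv2.imwrite('pics/c0.png',np.hstack([cv2.resize(a,(480,309),interpolation=3)[:300],cv2.resize(b,(300,300),interpolation=3)]))
E
```

```text
1 [301 140  22  11 164] [ 0.7106 -0.0914  0.0223]
2 [281 144  14  14 154] [ 0.6861 -0.0163  0.0307]
3 [248 148  16  14 184] [0.6669 0.0811 0.0659]
4 [ 243  153  114   65 3353] [ 0.5801 -0.0572  0.0146]
6 [288 211  35  14 241] [ 0.4727 -0.0823  0.0205]
z pct [0.00905611 0.01207228 0.01464872 0.02487251 0.11479749]
((0.5855781435966492, -0.05265270173549652), (0.12088658660650253, 0.32895392179489136), 14.192780494689941)
[[ 0.4866525   0.091984  ]
 [ 0.5673071  -0.22692901]
 [ 0.6845038  -0.1972894 ]
 [ 0.6038492   0.12162361]]
0.026 871 [ 0.60148481 -0.07069946  0.03249816]
0.15 82 [0.5500505  0.08073808 0.18579548]
[[0.557 0.091 0.197]
 [0.558 0.089 0.193]
 [0.557 0.086 0.196]
 [0.558 0.083 0.192]
 [0.561 0.081 0.181]
 [0.555 0.094 0.195]
 [0.553 0.091 0.203]
 [0.553 0.088 0.202]
 [0.554 0.086 0.2  ]
 [0.555 0.083 0.195]
 [0.555 0.081 0.192]
 [0.557 0.078 0.185]
 [0.559 0.076 0.177]
 [0.552 0.096 0.199]
 [0.552 0.094 0.198]
 [0.55  0.091 0.203]
 [0.552 0.089 0.198]
 [0.55  0.086 0.204]
 [0.551 0.083 0.198]
 [0.552 0.081 0.195]]
```

View pics/c0.png

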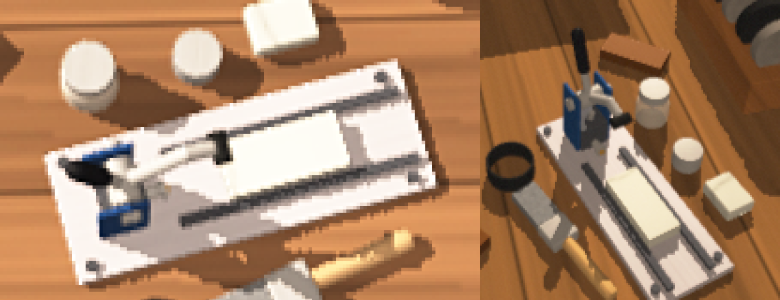

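Plate measures 121 x 329 mm (nominal 120 x 330), yaw 14.2°, and the handle end lands where it should. Next, the slab in the fixture frame; the first rows raise and turn the tool.

```bash
cat >> h.py <<'E'
th=np.radians(14.19); X=np.array([np.cos(th),np.sin(th)]); Y=np.array([-np.sin(th),np.cos(th)])
O=np.array([.58558,-.05265])+.010*Y
def fx(p): # world -> fixture
    p=np.asarray(p); return np.concatenate([((p[...,:2]-O)@X)[...,None],((p[...,:2]-O)@Y)[...,None],p[...,2:3]],-1)*1000
def st():
    from scipy.spatial.transform import Rotation as R
    s=robot.sense(); M=R.from_quat(s['tool_rot']).as_matrix(); f=s['contact_force']
    print('t',s['time_s'],'tcp fixture',fx(s['ee_pos']).round(1),'toolx/y/z in fixture',[(np.r_[X@M[:2,i],Y@M[:2,i],M[2,i]]).round(3) for i in range(3)],'F fixture',np.r_[X@f[:2],Y@f[:2],f[2]].round(2),'q',s['joint_positions'].round(2))
E
python3 - <<'E'
from h import *
for n in('top','side'):
    d=dict(np.load(f'pics/{n}0.npz')); p=pts(d); f=fx(p)
    k=(abs(f[...,0])<27)&(f[...,1]>-165)&(f[...,1]<40)&(f[...,2]>26)&(f[...,2]<40)
    q=f[k]; print(n,len(q),np.percentile(q,[1,3,10,50,90,97,99],axis=0).round(1).T)
    k2=k&(f[...,2]>22); 
    im=d['img'].astype(int); kk=k&(im.min(2)>150); q=f[kk]; print(len(q),np.percentile(q,[1,3,10,50,90,97,99],axis=0).round(1).T)
    h=f[(abs(f[...,0])<20)&(f[...,2]>150)&(f[...,2]<215)&(f[...,1]>50)]; print('handle',len(h),h[h[:,2]>185].mean(0) if len(h) else '')
E
python3 -m jog '[0,0,-10,0,0,7,0, 0,0,-10,0,0,7,0, 0,0,-10,0,0,7,0, 0,0,-10,0,0,7,0, 0,0,-10,0,0,7,0, 0,0,0,0,0,7,0, 0,0,0,0,0,7,0, 0,0,0,0,0,7,0, 0,0,0,0,0,3,0]'
python3 -c "
from h import *; st()"
```

```text
top 575 [[ -23.7  -22.9  -19.4   -0.4   20.9   24.6   26. ]
 [-101.2  -99.1  -92.   -49.9   -7.8    2.6    5.9]
 [  27.2   28.1   29.7   33.    36.5   37.7   38.7]]
574 [[ -23.7  -22.9  -19.4   -0.4   20.8   24.5   26. ]
 [-101.   -98.7  -91.8  -49.8   -7.7    2.6    5.9]
 [  27.2   28.1   29.7   33.    36.5   37.7   38.7]]
handle 79 [ -0.2546101  134.45261114 195.67876197]
side 755 [[ -26.6  -26.1  -23.1   -2.7   18.2   21.6   22.7]
 [-103.1 -102.2  -95.6  -52.9   -6.3    2.5    4.7]
 [  26.5   28.    29.2   31.2   32.8   33.6   34.4]]
691 [[ -25.3  -24.1  -20.7   -1.7   18.3   21.4   22.7]
 [-101.   -98.7  -91.6  -50.6   -5.4    2.5    4.8]
 [  28.3   28.6   29.5   31.3   32.8   33.6   34.4]]
handle 578 [ -3.23906779 460.12866088 190.33139554]
time_s: 0.85
ee_pos: [0.1862, 0.618, 0.2634]
tool_rot: [0.626, 0.78, -0.008, 0.003]
contact_force: [0.5, -0.0, -0.2]
opening: 0.0375
t 0.85 tcp fixture [-222.8  738.1  263.4] toolx/y/z in fixture [array([ 0.029,  0.999, -0.014]), array([ 1.   , -0.029, -0.009]), array([-0.01 , -0.014, -1.   ])] F fixture [ 0.44 -0.14 -0.24] q [-1.46  0.59  0.27  1.36 -0.16  1.23 -0.96]
```

Slab spans fixture y ≈ -103 to +7, x ≈ 0. It fits. I'll fly over at z 0.26.

```bash
python3 -m jog '[-35,9,0,0,0,0,0, -35,9,0,0,0,0,0, -35,9,0,0,0,0,0, -35,9,0,0,0,0,0, -35,9,0,0,0,0,0, -35,9,0,0,0,0,0, -35,9,0,0,0,0,0, -35,9,0,0,0,0,0, -35,9,0,0,0,0,0, -35,9,0,0,0,0,0, -35,9,0,0,0,0,0, -35,9,0,0,0,0,0]'
python3 -c "
from h import *; st()"
```

```text
time_s: 1.85
ee_pos: [0.3815, 0.222, 0.2602]
tool_rot: [0.618, 0.786, -0.014, 0.0]
contact_force: [0.5, 0.7, -0.6]
opening: 0.0005
t 1.85 tcp fixture [-130.5  306.3  260.2] toolx/y/z in fixture [array([ 0.008,  1.   , -0.017]), array([ 1.   , -0.008, -0.021]), array([-0.021, -0.017, -1.   ])] F fixture [ 0.69  0.58 -0.61] q [-0.88  0.27  0.38  1.92 -0.11  1.   -0.21]
```

```bash
python3 -m jog '[-37,11,0,0,0,0,0, -37,11,0,0,0,0,0, -37,11,0,0,0,0,0, -37,11,0,0,0,0,0, -37,11,0,0,0,0,0, -37,11,0,0,0,0,0, -37,11,0,0,0,0,0, -37,11,0,0,0,0,0, -37,11,0,0,0,0,0, -37,11,0,0,0,0,0, -37,11,0,0,0,0,0, -37,11,0,0,0,0,0]'
python3 -c "
from h import *; st()"
```

```text
time_s: 2.85
ee_pos: [0.6197, -0.1964, 0.2602]
tool_rot: [0.615, 0.788, -0.014, -0.005]
contact_force: [0.4, 0.2, -0.1]
opening: -0.0
t 2.85 tcp fixture [  -2.1 -157.7  260.2] toolx/y/z in fixture [array([ 0.002,  1.   , -0.01 ]), array([ 1.   , -0.003, -0.028]), array([-0.028, -0.01 , -1.   ])] F fixture [ 0.43  0.06 -0.11] q [ 0.02  0.63  0.46  1.35 -0.25  1.24  0.73]
```

```bash
python3 -m jog '[15,2,10,-1.6,0.6,0,0, 8,0,30,0,0,0,0, 0,0,35,0,0,0,0, 0,0,35,0,0,0,0, 0,0,35,0,0,0,0, 0,0,30,0,0,0,0, 0,0,20,0,0,0,0, 0,0,0,0,0,0,0]'
python3 -c "
from h import *; st(); snap('side','s1.png')
im=cv2.imread('pics/s1.png')[150:330,200:380]; cv2.imwrite('pics/s1c.png',cv2.resize(im,(540,540),interpolation=3))"
```

```text
time_s: 3.52
ee_pos: [0.6181, -0.1913, 0.053]
tool_rot: [0.622, 0.783, -0.004, 0.003]
contact_force: [-0.7, 0.7, -0.9]
opening: 0.0006
t 3.5167 tcp fixture [  -2.5 -152.4   53. ] toolx/y/z in fixture [array([ 0.02,  1.  , -0.01]), array([ 1.   , -0.02 , -0.002]), array([-0.002, -0.01 , -1.   ])] F fixture [-0.54  0.84 -0.93] q [ 0.05  0.82  0.37  1.61 -0.37  0.78  0.8 ]
```

View pics/s1c.png

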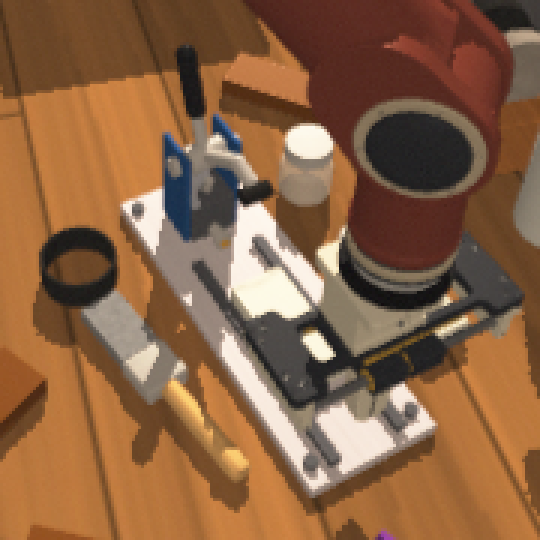

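The closed fingers stand behind the slab with the body above everything. I'll descend, then creep forward.

```bash
python3 -m jog '[2,1,12,0,0,1,0, 3,1,12,0,0,0,0, 2,0,6,0,0,0,0, 8,0,0,0,0,0,0, 8,0,0,0,0,0,0, 0,0,0,0,0,0,0]'
python3 -c "
from h import *; st()"
```

```text
time_s: 4.07
ee_pos: [0.6203, -0.1679, 0.0272]
tool_rot: [0.63, 0.777, -0.001, 0.009]
contact_force: [0.1, 0.4, -0.8]
opening: 0.0003
t 4.0667 tcp fixture [   5.4 -130.2   27.2] toolx/y/z in fixture [array([ 0.039,  0.999, -0.015]), array([ 0.999, -0.039,  0.01 ]), array([ 0.009, -0.016, -1.   ])] F fixture [ 0.17  0.37 -0.82] q [ 0.02  0.84  0.36  1.64 -0.4   0.71  0.78]
```

```bash
python3 -m jog '[2,-3,5,0.5,1,-2,0, 3,-2,2,0,0,0,0, 4,0,0,0,0,0,0, 4,0,0,0,0,0,0]'
python3 -c "
from h import *; st()"
python3 -m jog '[3,0,0,0,0,0,0, 3,0,0,0,0,0,0]'
python3 -c "
from h import *; st()"
```

```text
time_s: 4.4
ee_pos: [0.6141, -0.1549, 0.0232]
tool_rot: [0.615, 0.788, 0.002, 0.002]
contact_force: [-0.0, 0.4, 0.4]
opening: 0.0006
t 4.4 tcp fixture [   2.6 -116.1   23.2] toolx/y/z in fixture [array([ 0.002,  1.   , -0.001]), array([ 1.   , -0.002,  0.006]), array([ 0.006, -0.001, -1.   ])] F fixture [0.05 0.36 0.36] q [ 0.02  0.84  0.34  1.66 -0.39  0.7   0.8 ]
time_s: 4.57
ee_pos: [0.613, -0.1481, 0.024]
tool_rot: [0.615, 0.788, 0.002, 0.003]
contact_force: [0.8, -1.6, -1.0]
opening: 0.0005
t 4.5667 tcp fixture [   3.2 -109.3   24. ] toolx/y/z in fixture [array([ 0.003,  1.   , -0.002]), array([ 1.   , -0.003,  0.008]), array([ 0.008, -0.002, -1.   ])] F fixture [ 0.37 -1.78 -1.03] q [ 0.01  0.83  0.34  1.67 -0.4   0.69  0.79]
```

```bash
python3 -m jog '[4,0,0.5,0,0,0,0, 4,0,0.5,0,0,0,0, 4,0,0,0,0,0,0, 4,0,0,0,0,0,0, 4,0,0,0,0,0,0, 3,0,0,0,0,0,0, 2,0,0,0,0,0,0]'
python3 -c "
from h import *; st()"
```

```text
time_s: 5.15
ee_pos: [0.6079, -0.1247, 0.0242]
tool_rot: [0.616, 0.788, 0.001, 0.007]
contact_force: [-0.1, -2.5, -0.3]
opening: 0.0007
t 5.15 tcp fixture [  4.  -85.3  24.2] toolx/y/z in fixture [array([ 0.004,  1.   , -0.009]), array([ 1.   , -0.004,  0.011]), array([ 0.011, -0.009, -1.   ])] F fixture [-0.73 -2.4  -0.31] q [-0.04  0.82  0.34  1.71 -0.4   0.66  0.76]
```

```bash
cat > s.py <<'E'
from h import *
st()
E
for i in 1; do python3 -m jog '[2,-0.5,0.3,0,0,0,0, 2,-0.5,0.3,0,0,0,0, 2,0,0.3,0,0,0,0]'; done; python3 s.py
python3 -m jog '[1.5,0,0.3,0,0,0,0, 1.5,0,0.3,0,0,0,0]'; python3 s.py
python3 -m jog '[1.5,0,0.3,0,0,0,0, 1.5,0,0,0,0,0,0]'; python3 s.py
```

```text
time_s: 5.4
ee_pos: [0.6065, -0.1201, 0.0242]
tool_rot: [0.616, 0.788, 0.001, 0.009]
contact_force: [0.1, -2.1, 2.2]
opening: 0.0005
t 5.4 tcp fixture [  3.8 -80.5  24.2] toolx/y/z in fixture [array([ 0.005,  1.   , -0.013]), array([ 1.   , -0.005,  0.013]), array([ 0.013, -0.013, -1.   ])] F fixture [-0.47 -2.09  2.21] q [-0.05  0.82  0.34  1.72 -0.4   0.65  0.76]
time_s: 5.57
ee_pos: [0.6062, -0.1179, 0.0241]
tool_rot: [0.616, 0.787, 0.001, 0.01]
contact_force: [0.1, -3.0, 2.4]
opening: 0.0003
t 5.5667 tcp fixture [  4.  -78.3  24.1] toolx/y/z in fixture [array([ 0.005,  1.   , -0.014]), array([ 1.   , -0.005,  0.014]), array([ 0.014, -0.014, -1.   ])] F fixture [-0.7  -2.96  2.41] q [-0.05  0.82  0.34  1.73 -0.4   0.65  0.76]
time_s: 5.73
ee_pos: [0.6055, -0.1153, 0.0239]
tool_rot: [0.617, 0.787, 0.001, 0.01]
contact_force: [0.9, -2.1, 2.3]
opening: 0.0006
t 5.7333 tcp fixture [  4.  -75.7  23.9] toolx/y/z in fixture [array([ 0.006,  1.   , -0.015]), array([ 1.   , -0.006,  0.015]), array([ 0.015, -0.015, -1.   ])] F fixture [ 0.32 -2.25  2.26] q [-0.06  0.82  0.34  1.73 -0.41  0.65  0.75]
```

```bash
python3 -m jog '[1.5,0,-0.3,0.3,0.3,0,0, 1.5,0,-0.3,0.3,0.3,0,0, 1.5,0,0,0.3,0.3,0,0]'; python3 s.py
python3 -m jog '[1.5,0,0,0,0,0,0, 1.5,0,0,0,0,0,0]'; python3 s.py
python3 -m jog '[1.5,0,0,0,0,0,0, 1.5,0,0,0,0,0,0]'; python3 s.py
```

```text
time_s: 5.98
ee_pos: [0.6032, -0.109, 0.0237]
tool_rot: [0.617, 0.787, -0.0, -0.003]
contact_force: [-0.1, -1.7, 1.2]
opening: 0.0004
t 5.9833 tcp fixture [  3.2 -68.9  23.7] toolx/y/z in fixture [array([0.006, 1.   , 0.005]), array([ 1.   , -0.006, -0.004]), array([-0.004,  0.005, -1.   ])] F fixture [-0.46 -1.63  1.17] q [-0.06  0.82  0.34  1.72 -0.4   0.68  0.74]
time_s: 6.15
ee_pos: [0.6028, -0.1061, 0.0236]
tool_rot: [0.617, 0.787, -0.0, -0.003]
contact_force: [-0.1, -2.6, 0.4]
opening: 0.0006
t 6.15 tcp fixture [  3.6 -66.1  23.6] toolx/y/z in fixture [array([0.006, 1.   , 0.005]), array([ 1.   , -0.005, -0.004]), array([-0.004,  0.005, -1.   ])] F fixture [-0.7  -2.46  0.44] q [-0.06  0.82  0.34  1.72 -0.41  0.68  0.74]
time_s: 6.32
ee_pos: [0.6021, -0.1031, 0.0237]
tool_rot: [0.617, 0.787, -0.0, -0.003]
contact_force: [0.0, -1.7, 1.2]
opening: 0.0005
t 6.3167 tcp fixture [  3.7 -63.   23.7] toolx/y/z in fixture [array([0.006, 1.   , 0.004]), array([ 1.   , -0.006, -0.004]), array([-0.004,  0.004, -1.   ])] F fixture [-0.4  -1.66  1.23] q [-0.07  0.82  0.34  1.72 -0.41  0.68  0.74]
```

```bash
python3 -m jog '[1.5,0,0,0,0,0,0, 1.5,0,0,0,0,0,0]'; python3 s.py
```

```text
time_s: 6.48
ee_pos: [0.6013, -0.1002, 0.0237]
tool_rot: [0.617, 0.787, -0.0, -0.003]
contact_force: [0.9, -3.5, 0.6]
opening: 0.0007
t 6.4833 tcp fixture [  3.6 -60.   23.7] toolx/y/z in fixture [array([0.006, 1.   , 0.004]), array([ 1.   , -0.006, -0.004]), array([-0.004,  0.004, -1.   ])] F fixture [ 0.   -3.65  0.58] q [-0.07  0.82  0.34  1.73 -0.41  0.67  0.73]
```

```bash
python3 -m jog '[1.5,0,0,0,0,0,0]'; python3 s.py
python3 -m jog '[1.5,0,0,0,0,0,0]'; python3 s.py
```

```text
time_s: 6.57
ee_pos: [0.6011, -0.0994, 0.0237]
tool_rot: [0.617, 0.787, -0.001, -0.002]
contact_force: [1.2, -4.9, -0.4]
opening: 0.0002
t 6.5667 tcp fixture [  3.6 -59.1  23.7] toolx/y/z in fixture [array([0.006, 1.   , 0.002]), array([ 1.   , -0.006, -0.004]), array([-0.004,  0.002, -1.   ])] F fixture [ 0.   -5.05 -0.45] q [-0.08  0.82  0.34  1.73 -0.41  0.67  0.73]
time_s: 6.65
ee_pos: [0.601, -0.0994, 0.0237]
tool_rot: [0.617, 0.787, -0.001, -0.001]
contact_force: [1.3, -4.9, -0.9]
opening: 0.0006
t 6.65 tcp fixture [  3.5 -59.1  23.7] toolx/y/z in fixture [array([ 0.007,  1.   , -0.   ]), array([ 1.   , -0.007, -0.003]), array([-0.003, -0.   , -1.   ])] F fixture [ 0.09 -5.07 -0.87] q [-0.08  0.82  0.35  1.73 -0.41  0.67  0.73]
```

It stops at TCP y ≈ -59 (front face ≈ 58): 5 N with no motion, so about 3.3 N/mm. I'll ramp towards 10 N.

```bash
python3 -m jog '[2.3,0,0,0,0.2,0,0]'; python3 s.py
python3 -m jog '[2.7,0,0,0,0.2,0,0]'; python3 s.py
```

```text
time_s: 6.73
ee_pos: [0.601, -0.0992, 0.0239]
tool_rot: [0.617, 0.787, -0.001, -0.0]
contact_force: [1.6, -6.4, -1.4]
opening: 0.0007
t 6.7333 tcp fixture [  3.5 -58.9  23.9] toolx/y/z in fixture [array([ 0.007,  1.   , -0.001]), array([ 1.   , -0.007, -0.002]), array([-0.002, -0.001, -1.   ])] F fixture [-0.06 -6.55 -1.4 ] q [-0.08  0.82  0.35  1.73 -0.41  0.67  0.73]
time_s: 6.82
ee_pos: [0.6009, -0.0992, 0.024]
tool_rot: [0.618, 0.786, -0.001, 0.0]
contact_force: [1.2, -7.3, -0.4]
opening: 0.0001
t 6.8167 tcp fixture [  3.5 -58.9  24. ] toolx/y/z in fixture [array([ 0.009,  1.   , -0.002]), array([ 1.   , -0.009, -0.001]), array([-0.001, -0.002, -1.   ])] F fixture [-0.68 -7.39 -0.4 ] q [-0.08  0.82  0.35  1.73 -0.41  0.67  0.73]
```

```bash
python3 -m jog '[3.7,0,0,0,0.2,0,0]'; python3 s.py
python3 -m jog '[3.9,0,0,0,0.2,0,0, 3.9,0,0,0,0.2,0,0]'; python3 s.py
```

```text
time_s: 6.9
ee_pos: [0.6008, -0.0991, 0.0243]
tool_rot: [0.618, 0.786, -0.001, 0.002]
contact_force: [2.8, -7.8, -0.7]
opening: 0.0005
t 6.9 tcp fixture [  3.4 -58.8  24.3] toolx/y/z in fixture [array([ 0.01 ,  1.   , -0.004]), array([ 1.  , -0.01,  0.  ]), array([-0.   , -0.004, -1.   ])] F fixture [ 0.76 -8.25 -0.72] q [-0.08  0.81  0.35  1.73 -0.41  0.66  0.73]
time_s: 7.07
ee_pos: [0.6006, -0.0992, 0.025]
tool_rot: [0.62, 0.785, -0.002, 0.005]
contact_force: [0.9, -7.1, -1.7]
opening: 0.0003
t 7.0667 tcp fixture [  3.2 -58.8  25. ] toolx/y/z in fixture [array([ 0.014,  1.   , -0.009]), array([ 1.   , -0.014,  0.003]), array([ 0.003, -0.009, -1.   ])] F fixture [-0.87 -7.13 -1.65] q [-0.09  0.81  0.35  1.74 -0.41  0.66  0.72]
```

```bash
python3 -m jog '[4,0,0.8,0,0.7,-0.5,0]'; python3 s.py
python3 -m jog '[4.2,0,0.8,0,0.7,-0.5,0]'; python3 s.py
```

```text
time_s: 7.15
ee_pos: [0.6008, -0.0991, 0.0247]
tool_rot: [0.617, 0.787, 0.001, 0.003]
contact_force: [2.6, -7.7, -1.0]
opening: 0.0005
t 7.15 tcp fixture [  3.4 -58.7  24.7] toolx/y/z in fixture [array([ 0.007,  1.   , -0.004]), array([ 1.   , -0.007,  0.005]), array([ 0.005, -0.004, -1.   ])] F fixture [ 0.63 -8.1  -0.98] q [-0.08  0.81  0.34  1.74 -0.41  0.66  0.73]
time_s: 7.23
ee_pos: [0.6009, -0.0991, 0.0243]
tool_rot: [0.614, 0.789, 0.003, 0.002]
contact_force: [2.7, -7.3, -0.9]
opening: 0.0006
t 7.2333 tcp fixture [  3.5 -58.8  24.3] toolx/y/z in fixture [array([0.   , 1.   , 0.001]), array([ 1.   , -0.   ,  0.007]), array([ 0.007,  0.001, -1.   ])] F fixture [ 0.82 -7.72 -0.88] q [-0.07  0.81  0.34  1.74 -0.41  0.66  0.74]
```

```bash
python3 -m jog '[5,0,0.6,0.2,0.4,0,0]'; python3 s.py
python3 -m jog '[5.5,0,0.6,0.2,0.4,0,0]'; python3 s.py
```

```text
time_s: 7.32
ee_pos: [0.6009, -0.099, 0.0243]
tool_rot: [0.616, 0.788, 0.003, 0.001]
contact_force: [2.4, -8.1, -1.1]
opening: 0.0002
t 7.3167 tcp fixture [  3.5 -58.7  24.3] toolx/y/z in fixture [array([0.003, 1.   , 0.001]), array([ 1.   , -0.003,  0.006]), array([ 0.006,  0.001, -1.   ])] F fixture [ 0.33 -8.48 -1.15] q [-0.07  0.81  0.34  1.74 -0.41  0.66  0.74]
time_s: 7.4
ee_pos: [0.601, -0.0989, 0.0243]
tool_rot: [0.617, 0.787, 0.002, 0.002]
contact_force: [2.3, -9.0, -0.7]
opening: 0.0006
t 7.4 tcp fixture [  3.6 -58.7  24.3] toolx/y/z in fixture [array([ 0.006,  1.   , -0.   ]), array([ 1.   , -0.006,  0.005]), array([ 0.005, -0.   , -1.   ])] F fixture [ 0.07 -9.25 -0.67] q [-0.07  0.81  0.34  1.74 -0.41  0.66  0.74]
```

```bash
python3 -m jog '[6.1,0,0.6,0.1,0.4,-0.2,0]'; python3 s.py
python3 -m jog '[6.2,0,0.6,0.1,0.4,-0.2,0, 6.2,0,0.6,0.1,0.4,-0.2,0]'; python3 s.py
```

```text
time_s: 7.48
ee_pos: [0.6012, -0.0988, 0.0244]
tool_rot: [0.617, 0.787, 0.002, 0.003]
contact_force: [2.0, -9.8, -0.3]
opening: 0.0005
t 7.4833 tcp fixture [  3.8 -58.6  24.4] toolx/y/z in fixture [array([ 0.006,  1.   , -0.003]), array([ 1.   , -0.006,  0.006]), array([ 0.006, -0.003, -1.   ])] F fixture [ -0.52 -10.02  -0.35] q [-0.08  0.81  0.34  1.74 -0.41  0.66  0.73]
time_s: 7.65
ee_pos: [0.6014, -0.0988, 0.0247]
tool_rot: [0.616, 0.787, 0.001, 0.006]
contact_force: [2.8, -9.1, -0.9]
opening: 0.0007
t 7.65 tcp fixture [  4.  -58.7  24.7] toolx/y/z in fixture [array([ 0.005,  1.   , -0.008]), array([ 1.   , -0.005,  0.008]), array([ 0.008, -0.008, -1.   ])] F fixture [ 0.48 -9.54 -0.92] q [-0.08  0.81  0.34  1.74 -0.41  0.65  0.73]
```

Holding at about 10 N.

```bash
python3 -m jog '[6.4,0,0.8,0.3,0.8,-0.2,0, 6.4,0,0.8,0.3,0.8,-0.2,0]'; python3 s.py
python3 -m jog '[6.4,0,0.8,0.3,0.7,-0.2,0, 6.4,0,0.8,0.3,0.7,-0.2,0]'; python3 s.py
```

```text
time_s: 7.82
ee_pos: [0.6014, -0.0988, 0.0247]
tool_rot: [0.616, 0.788, 0.001, 0.001]
contact_force: [2.6, -10.1, -1.1]
opening: 0.0005
t 7.8167 tcp fixture [  4.  -58.6  24.7] toolx/y/z in fixture [array([ 0.005,  1.   , -0.001]), array([ 1.   , -0.005,  0.004]), array([ 0.004, -0.001, -1.   ])] F fixture [  0.07 -10.44  -1.08] q [-0.08  0.81  0.34  1.73 -0.41  0.66  0.74]
time_s: 7.98
ee_pos: [0.6014, -0.0988, 0.0246]
tool_rot: [0.616, 0.788, 0.001, -0.002]
contact_force: [2.7, -9.5, 0.1]
opening: 0.0007
t 7.9833 tcp fixture [  4.1 -58.6  24.6] toolx/y/z in fixture [array([0.004, 1.   , 0.004]), array([ 1.   , -0.004, -0.002]), array([-0.002,  0.004, -1.   ])] F fixture [ 0.26 -9.9   0.09] q [-0.07  0.81  0.34  1.73 -0.41  0.67  0.73]
```

```bash
python3 -m jog '[6.5,0,0.8,0.3,0.7,-0.2,0, 6.5,0,0.8,0.3,0.7,-0.2,0]'; python3 s.py
python3 -m jog '[6.5,0,0.8,0.3,0.7,-0.2,0, 6.5,0,0.8,0.3,0.7,-0.2,0]'; python3 s.py
```

```text
time_s: 8.15
ee_pos: [0.6014, -0.0987, 0.0246]
tool_rot: [0.616, 0.788, 0.0, -0.006]
contact_force: [3.1, -10.5, -1.0]
opening: 0.0004
t 8.15 tcp fixture [  4.1 -58.6  24.6] toolx/y/z in fixture [array([0.004, 1.   , 0.009]), array([ 1.   , -0.004, -0.007]), array([-0.007,  0.009, -1.   ])] F fixture [  0.42 -10.94  -1.  ] q [-0.07  0.82  0.34  1.72 -0.41  0.68  0.73]
time_s: 8.32
ee_pos: [0.6014, -0.0987, 0.0246]
tool_rot: [0.616, 0.788, -0.001, -0.009]
contact_force: [2.0, -9.6, -1.2]
opening: 0.0003
t 8.3167 tcp fixture [  4.  -58.5  24.6] toolx/y/z in fixture [array([0.004, 1.   , 0.013]), array([ 1.   , -0.004, -0.012]), array([-0.012,  0.013, -1.   ])] F fixture [-0.38 -9.83 -1.23] q [-0.07  0.82  0.34  1.72 -0.41  0.69  0.73]
```

```bash
python3 -m jog '[7,0,0.8,0,0,0,0, 7.2,0,0.8,0,0.2,0,0]'; python3 s.py
python3 -m jog '[7.2,0,0.8,0,0.3,0,0, 7.2,0,0.8,0,0.3,0,0, 7.2,0,0.8,0,0.3,0,0]'; python3 s.py
python3 -m jog '[7.2,0,0.8,0,0.4,0,0, 7.2,0,0.8,0,0.4,0,0, 7.2,0,0.8,0,0.4,0,0]'; python3 s.py
```

```text
time_s: 8.48
ee_pos: [0.6014, -0.0988, 0.0247]
tool_rot: [0.619, 0.786, -0.004, 0.0]
contact_force: [2.9, -11.0, -0.6]
opening: 0.0003
t 8.4833 tcp fixture [  4.  -58.6  24.7] toolx/y/z in fixture [array([ 0.011,  1.   , -0.005]), array([ 1.   , -0.011, -0.006]), array([-0.006, -0.005, -1.   ])] F fixture [  0.15 -11.42  -0.58] q [-0.09  0.82  0.35  1.73 -0.4   0.67  0.72]
time_s: 8.73
ee_pos: [0.6013, -0.0989, 0.0249]
tool_rot: [0.623, 0.782, -0.006, 0.01]
contact_force: [1.9, -10.8, -1.5]
opening: 0.0004
t 8.7333 tcp fixture [  3.9 -58.7  24.9] toolx/y/z in fixture [array([ 0.022,  0.999, -0.024]), array([ 1.   , -0.022,  0.004]), array([ 0.003, -0.024, -1.   ])] F fixture [ -0.83 -10.95  -1.51] q [-0.1   0.81  0.36  1.74 -0.41  0.65  0.71]
time_s: 8.98
ee_pos: [0.6013, -0.0991, 0.025]
tool_rot: [0.627, 0.779, -0.006, 0.018]
contact_force: [2.3, -10.7, -1.4]
opening: 0.0007
t 8.9833 tcp fixture [  3.8 -58.9  25. ] toolx/y/z in fixture [array([ 0.033,  0.999, -0.036]), array([ 0.999, -0.033,  0.013]), array([ 0.012, -0.037, -0.999])] F fixture [ -0.34 -10.91  -1.41] q [-0.11  0.81  0.37  1.76 -0.41  0.63  0.7 ]
```

Pressed at 10–11 N for over 1 s. I'll back off and go over to the handle.

```bash
python3 -m jog '[-3,0,0,0,0,0,0, -8,0,0,0,0,0,0, -15,0,-5,0,1,-1,0, -5,0,-25,-0.5,1,-1,0, 0,0,-35,0,0,0,0, 0,0,-35,0,0,0,0, 0,0,-35,0,0,0,0, 0,0,-35,0,0,0,0, 0,0,-35,0,0,0,0, 0,0,-35,0,0,0,0, 0,0,0,0,0,0,0]'; python3 s.py
```

```text
time_s: 9.9
ee_pos: [0.5983, -0.1182, 0.2692]
tool_rot: [0.609, 0.793, 0.012, -0.016]
contact_force: [0.8, -0.5, 0.2]
opening: 0.0004
t 9.9 tcp fixture [ -3.7 -76.7 269.2] toolx/y/z in fixture [array([-0.014,  0.999,  0.039]), array([ 1.   ,  0.014, -0.001]), array([-0.001,  0.039, -0.999])] F fixture [ 0.62 -0.63  0.16] q [-0.08  0.55  0.44  1.46 -0.27  1.21  0.67]
```

```bash
python3 -m jog '[10,0,0,0,-2.2,0.8,0, 35,1,0,0,0,0,0, 35,1,0,0,0,0,0, 35,1,0,0,0,0,0, 35,1,0,0,0,0,0, 35,0,0,0,0,0,0, 35,0,0,0,0,0,0, 35,0,0,0,0,0,0, 15,0,0,0,0,0,0, 0,0,0,0,0,0,0]'; python3 -c "
from h import *; st(); d=snap('top','t2.png')
p=fx(pts(d)); k=(abs(p[...,0])<27)&(p[...,1]>-165)&(p[...,1]<30)&(p[...,2]>26)&(p[...,2]<40); print(np.percentile(p[k],[1,3,50,97],axis=0).T.round(1))
d=snap('side','s2.png')
p=fx(pts(d)); k=(abs(p[...,0])<27)&(p[...,1]>-165)&(p[...,1]<60)&(p[...,2]>26)&(p[...,2]<40); print(np.percentile(p[k],[1,3,50,97],axis=0).T.round(1))
im=cv2.imread('pics/s2.png')[100:300,170:370]; cv2.imwrite('pics/s2c.png',cv2.resize(im,(600,600),interpolation=3))"
```

```text
time_s: 10.73
ee_pos: [0.5233, 0.1674, 0.2686]
tool_rot: [0.61, 0.792, 0.0, -0.013]
contact_force: [0.2, 0.2, -0.2]
opening: 0.0005
t 10.7333 tcp fixture [ -6.4 218.6 268.6] toolx/y/z in fixture [array([-0.011,  1.   ,  0.021]), array([ 1.   ,  0.011, -0.016]), array([-0.017,  0.021, -1.   ])] F fixture [ 0.22  0.19 -0.2 ] q [-0.62  0.44  0.43  1.64 -0.22  1.12  0.13]
[[-22.6 -22.1  -2.   24.6]
 [-52.1 -50.6 -17.   26.7]
 [ 27.3  28.4  33.3  38. ]]
[[-25.6 -25.2  -1.5  22.9]
 [-53.  -52.1  -2.4  53.1]
 [ 26.7  27.7  31.1  33.6]]
```

View pics/s2c.png

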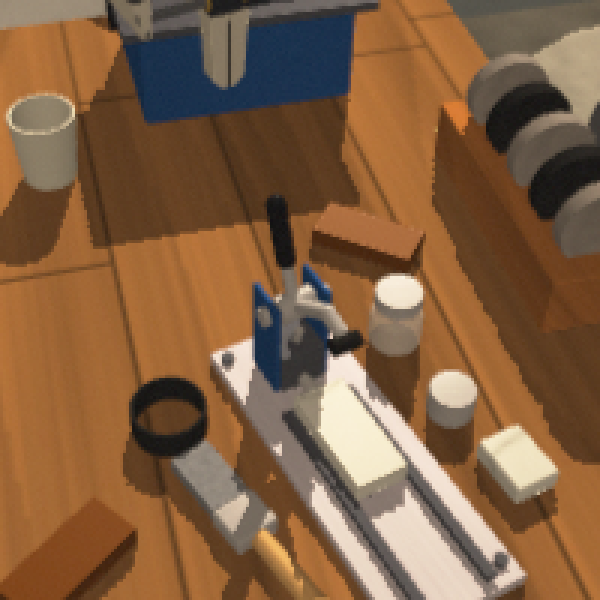

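The slab bears on the screw (rear face ≈ -52) and the clamp is still open. I'll descend behind the handle.

```bash
python3 -m jog '[-5,3,25,-1,-1.2,0.6,0, -10,3,30,0,0,0,0, -8,0,25,0,0,0,0, -5,0,10,0,0,0,0, 0,0,0,0,0,0,0]'; python3 s.py
```

```text
time_s: 11.25
ee_pos: [0.541, 0.1249, 0.1776]
tool_rot: [0.622, 0.783, 0.0, 0.005]
contact_force: [0.5, -0.5, 0.0]
opening: 0.0003
t 11.25 tcp fixture [  0.3 173.1 177.6] toolx/y/z in fixture [array([ 0.02 ,  1.   , -0.008]), array([ 1.   , -0.019,  0.007]), array([ 0.006, -0.008, -1.   ])] F fixture [ 0.34 -0.65  0.03] q [-0.54  0.54  0.42  1.77 -0.26  0.88  0.22]
```

```bash
python3 -m jog '[-4,0,0,0,0,-1,0, -4,0,0,0,0,0,0, -3,0,0,0,0,0,0, -3,0,0,0,0,0,0]'; python3 s.py
python3 -m jog '[-3,0,0,0,0,0,0, -3,0,0,0,0,0,0]'; python3 s.py
python3 -m jog '[-4,0,0,0,0,0,0, -4,0,0,0,0,0,0]'; python3 s.py
```

```text
time_s: 11.58
ee_pos: [0.5456, 0.1064, 0.1795]
tool_rot: [0.617, 0.787, 0.0, 0.005]
contact_force: [-1.7, 5.8, -1.2]
opening: 0.0008
t 11.5833 tcp fixture [  0.2 154.  179.5] toolx/y/z in fixture [array([ 0.008,  1.   , -0.008]), array([ 1.   , -0.008,  0.007]), array([ 0.007, -0.008, -1.   ])] F fixture [-0.21  6.06 -1.18] q [-0.51  0.53  0.41  1.77 -0.26  0.89  0.26]
time_s: 11.75
ee_pos: [0.5458, 0.1057, 0.1802]
tool_rot: [0.616, 0.788, 0.003, 0.002]
contact_force: [-1.2, 5.0, -2.0]
opening: 0.0006
t 11.75 tcp fixture [  0.2 153.2 180.2] toolx/y/z in fixture [array([0.005, 1.   , 0.001]), array([ 1.   , -0.005,  0.007]), array([ 0.007,  0.001, -1.   ])] F fixture [ 0.1   5.1  -2.03] q [-0.49  0.53  0.41  1.77 -0.27  0.89  0.27]
time_s: 11.92
ee_pos: [0.546, 0.1047, 0.1807]
tool_rot: [0.614, 0.789, 0.006, -0.003]
contact_force: [-2.4, 6.6, 1.3]
opening: 0.0004
t 11.9167 tcp fixture [  0.2 152.3 180.7] toolx/y/z in fixture [array([-0.001,  1.   ,  0.011]), array([1.   , 0.001, 0.006]), array([ 0.006,  0.011, -1.   ])] F fixture [-0.68  6.97  1.31] q [-0.48  0.53  0.4   1.76 -0.27  0.89  0.29]
```

```bash
python3 -m jog '[-5.5,0,0.8,0,-0.5,0,0, -6,0,0.8,0,-0.5,0,0]'; python3 s.py
python3 -m jog '[-6,0,0.8,0,-0.5,0,0, -6,0,0.8,0,-0.5,0,0, -6,0,0.5,0,-0.5,0,0]'; python3 s.py
```

```text
time_s: 12.08
ee_pos: [0.5468, 0.1027, 0.181]
tool_rot: [0.611, 0.791, 0.005, -0.001]
contact_force: [-4.2, 7.3, 6.2]
opening: 0.0007
t 12.0833 tcp fixture [  0.5 150.1 181. ] toolx/y/z in fixture [array([-0.008,  1.   ,  0.008]), array([1.   , 0.008, 0.006]), array([ 0.006,  0.008, -1.   ])] F fixture [-2.27  8.12  6.24] q [-0.48  0.53  0.4   1.76 -0.27  0.89  0.29]
time_s: 12.33
ee_pos: [0.5476, 0.0995, 0.1824]
tool_rot: [0.606, 0.795, 0.003, 0.0]
contact_force: [-3.8, 5.8, 4.3]
opening: 0.0005
t 12.3333 tcp fixture [  0.4 146.8 182.4] toolx/y/z in fixture [array([-0.02 ,  1.   ,  0.003]), array([1.   , 0.02 , 0.005]), array([ 0.005,  0.003, -1.   ])] F fixture [-2.26  6.57  4.28] q [-0.48  0.53  0.4   1.76 -0.26  0.9   0.3 ]
```

```bash
python3 -m jog '[-7,0,0,0,-0.3,0.6,0, -7,0,0,0,-0.3,0.6,0, -7,0,0,0,-0.3,0.6,0]'; python3 s.py
python3 -m jog '[-7,0,0.5,0,-0.3,0.3,0, -7,0,0.5,0,-0.3,0.3,0, -7,0,0.5,0,-0.3,0.3,0]'; python3 s.py
```

```text
time_s: 12.58
ee_pos: [0.5498, 0.0913, 0.1854]
tool_rot: [0.614, 0.789, 0.003, -0.001]
contact_force: [-3.6, 4.3, 3.9]
opening: 0.0005
t 12.5833 tcp fixture [  0.6 138.4 185.4] toolx/y/z in fixture [array([0.   , 1.   , 0.005]), array([ 1.   , -0.   ,  0.004]), array([ 0.004,  0.005, -1.   ])] F fixture [-2.48  5.04  3.89] q [-0.46  0.53  0.41  1.75 -0.26  0.91  0.3 ]
time_s: 12.83
ee_pos: [0.5541, 0.078, 0.1872]
tool_rot: [0.618, 0.787, 0.002, 0.002]
contact_force: [-2.5, 2.6, 2.8]
opening: 0.0007
t 12.8333 tcp fixture [  1.5 124.4 187.2] toolx/y/z in fixture [array([ 0.008,  1.   , -0.001]), array([ 1.   , -0.008,  0.006]), array([ 0.006, -0.001, -1.   ])] F fixture [-1.78  3.09  2.81] q [-0.45  0.53  0.41  1.75 -0.26  0.91  0.31]
```

Force is falling as the lever nears centre; a little further, slower.

```bash
python3 -m jog '[-5,0,1,0,0,0,0, -5,0,1,0,0,0,0]'; python3 s.py
python3 -m jog '[-4,0,1,0,0,0,0, -4,0,1,0,0,0,0]'; python3 s.py
```

```text
time_s: 13.0
ee_pos: [0.5576, 0.0674, 0.1863]
tool_rot: [0.617, 0.787, 0.003, 0.004]
contact_force: [-0.1, 0.7, 0.7]
opening: 0.0003
t 13.0 tcp fixture [  2.3 113.3 186.3] toolx/y/z in fixture [array([ 0.007,  1.   , -0.002]), array([ 1.   , -0.007,  0.009]), array([ 0.009, -0.002, -1.   ])] F fixture [0.1  0.69 0.69] q [-0.43  0.53  0.41  1.74 -0.26  0.91  0.34]
time_s: 13.17
ee_pos: [0.5607, 0.0557, 0.1843]
tool_rot: [0.618, 0.786, 0.002, 0.006]
contact_force: [-0.6, 0.4, -0.2]
opening: 0.0001
t 13.1667 tcp fixture [  2.5 101.1 184.3] toolx/y/z in fixture [array([ 0.009,  1.   , -0.007]), array([ 1.   , -0.009,  0.011]), array([ 0.011, -0.007, -1.   ])] F fixture [-0.51  0.55 -0.16] q [-0.41  0.54  0.41  1.74 -0.26  0.9   0.35]
```

```bash
python3 -m jog '[15,0,0,0,0,0,0, 30,0,-15,0,0,0,0, 35,0,-20,0,0,0,0, 35,0,-20,0,0,0,0, 20,0,0,0,0,0,0, 0,0,0,0,0,0,0]'; python3 -c "
from h import *; st(); d=snap('top','t3.png')
p=fx(pts(d)); k=(abs(p[...,0])<27)&(p[...,1]>-165)&(p[...,1]<-15)&(p[...,2]>26)&(p[...,2]<40); print(np.percentile(p[k],[1,3,50,97],axis=0).T.round(1))
k=(abs(p[...,0])<15)&(p[...,2]>160)&(p[...,1]<130)&(p[...,1]>-20); print('handle top',p[k].mean(0),k.sum())
e=snap('side','s3.png')
p=fx(pts(e)); k=(abs(p[...,0])<27)&(p[...,1]>-165)&(p[...,1]<60)&(p[...,2]>26)&(p[...,2]<40); print(np.percentile(p[k],[1,3,50,97],axis=0).T.round(1))
im=cv2.imread('pics/s3.png')[100:300,170:370]; b=cv2.imread('pics/t3.png')[130:240,230:370]
cv2.imwrite('pics/s3c.png',np.hstack([cv2.resize(im,(400,400),interpolation=3),cv2.resize(b,(400,400),interpolation=3)]))"
```

```text
time_s: 13.67
ee_pos: [0.5321, 0.1769, 0.2366]
tool_rot: [0.626, 0.78, -0.003, 0.011]
contact_force: [0.2, 0.5, -0.3]
opening: 0.0006
t 13.6667 tcp fixture [  4.4 225.7 236.6] toolx/y/z in fixture [array([ 0.03 ,  0.999, -0.021]), array([ 1.   , -0.03 ,  0.009]), array([ 0.009, -0.022, -1.   ])] F fixture [ 0.3   0.46 -0.3 ] q [-0.67  0.48  0.45  1.68 -0.21  1.02  0.07]
[[-21.9 -21.2   1.8  25.5]
 [-52.1 -51.2 -34.2 -16.4]
 [ 26.9  28.3  33.   37.7]]
handle top [ -0.32992347  42.60029779 173.85730001] 73
[[-25.8 -25.1  -3.4  22.8]
 [-53.7 -52.5  -8.6  52.6]
 [ 26.6  27.6  31.2  34.3]]
```

View pics/s3c.png

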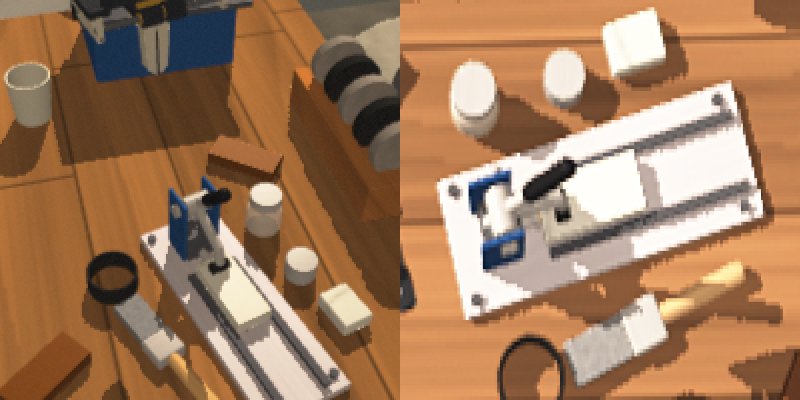

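The handle leans about 38–41° to -y, the foot is down on the slab, the slab's rear face is still at ≈ -52, and the bystanders are where they were. Handing in.

```bash
python3 -c "
from rig import robot; print(robot.hand_in())"
```

```text
the job is handed in; nothing more can be done
None
```

The slab is clamped against the stop screw and the job is handed in, at about 14 s of the 72 s allowed.

- **Slab push:** I pushed it with closed fingers until it stopped solid, with its front face at fixture y ≈ 58 mm. I then pressed for about 1.5 s in all: roughly 10 N, then about 11 N for the last part. The highest reading was 11.4 N, under the 15 N limit.
- **Clamp:** I pushed the handle over centre with a fingertip, and the lever then snapped over by itself. The highest total force read was about 10.5 N, under the 25 N limit.
- **Last checks:**
    - The handle leans about 38° to -y, against 41° expected; I put the difference down to the rough depth average.
    - The foot is down on the slab.
    - The slab's rear face is still at y ≈ -52 mm, the same as before clamping.
    - The robot is clear of everything.
    - The loose things look undisturbed by eye; I did not measure them again.
- **Limits of these figures:** I read force only at the end of each move, so a short peak between readings would not show. The cameras are good to about 2 mm, so they could not show the last millimetre of contact with the screw after clamping. That contact rests on the press and on the clamp drawing the slab in.

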